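# Close and latch the slant-front pantry bin

### The arm

A 6-joint arm with a two-finger parallel gripper is mounted at the origin on a cart in front of the work surface, level with it; the furniture and walls round the work are solid. World frame = base frame: x ahead of the robot, y to its left, z up, the work surface at z = 0. Lengths are in mm, angles in rad, forces in N, time in s.
With the tool pointing down it reaches from about 350 to 975 mm from the base axis. Payload 7.1 kg.
Tool frame: the origin (TCP) lies at the very end of the fingers, on their centre line; the grasp point (between the pads) lies 19 mm behind it; z points along the fingers, y is the line along which they close (so a half turn about z gives the same grasp; the last joint's range is limited). The gripper opens to 88 mm and grips with 3 to 60 N. Pads are 20 mm wide; open, the fingers measure 115 mm over their backs; the gripper's body (75 mm by 178 mm) begins 61 mm behind the grasp point.
Start: joints at [-1.122, 0.423, 1.63, -0, 1.089, -0.019], TCP at [281.841, -557.826, 222.675] pointing down, gripper open.
Joint ranges: [-3, 3], [-0.9, 2.11], [0.09, 2.58], [-1.31, 4.45], [0.11, 2.69], [-2.54, 2.54]. Speed limits (rad/s): [2.39, 2.39, 3.01, 3.14, 3.14, 3.14].

### API

Orientations are given as a rotation vector (axis times angle).
In Python, from workcell import * gives the robot as it stands.
- The arm moves only by the tool step_arm, never from a script. Its argument "deltas" is a list of rows, each a list of 3 entries, a list of its own where there are three numbers: the shift along the tool's x, y, z in units of 300 mm (1.0 is 300 mm), then the turn, a rotation vector about the tool's x, y, z in units of 1.5 rad (1.0 is 1.5 rad), then the gripper command: -1 is shut, 1 is fully open, values between are in proportion. In form: [[[dx, dy, dz], [rx, ry, rz], gripper], ...]. A call has 1 to 20 rows; each row is the pose to reach, as a shift and turn from the pose commanded when the call began, along the tool's axes at that moment; what a row does not reach only later rows make up. A row lasts 1/12 s, in which the tool goes at most 41.7 mm and 7.16 degrees, less where a joint would pass 70% of its speed; a pose out of reach is approached as far as the arm can. A call with a number of a shift or a turn outside -1 to 1 is refused whole. A call with a gripper value outside its range is refused whole. The fingers move at their own pace and stop on an object; the grip force is fixed at half the most. Time passes only in rows, so rows that repeat a pose let the fingers close. It gives the time, the measured TCP pose, the force, the opening and the grip force at its end, in the units of the state.
- get_obs(): the state, without advancing time (a new reading comes with each control period).
- get_image(name): name is "scene" or "top" or "wrist"; returns a dict with "pixels" (480x640x3 uint8, red, green, blue), "fx", "fy", "cx", "cy" (pixels), "T" (4x4, takes a point from camera to world coordinates). Camera axes: x right, y down, z forward; pixel columns grow to the right and rows downward; lengths in mm; the calibration is good to about 2 mm. A picture is of the moment at which its call begins. There is no depth.
- close_job(): hands the job in; it is judged then, once.
The state is a dict: "t": time; "qpos": joint angles; "qvel": joint speeds; "joint_torque": joint torques, N m; "ee_pos": TCP position; "orientation": TCP orientation; "ft_force": force on the tool from outside, world axes, zero at the start; "moment": the same for the moment, N m; "width": finger opening in mm; "grasp_force": force on a finger pad.
Only numpy, scipy, OpenCV 4.12 (cv2) and the standard library are available. Lean on these libraries where they do the work, as an engineer would, in place of code of your own. Each camera call takes 0.05 s, during which the arm holds its last target. There are 200 camera calls.

### The job

The slant-front bin was left open with its latch part-turned, so the tongue is in the flap's way: turn the latch back clear of the opening, fold the flap gently shut onto its rubber seal, then turn the latch clockwise through its full quarter turn so that it draws the flap down tight. Do not knock or shift the bottles and jar on top of the bin, the jigger or the muddler.

Things in the scene. Friction and masses are not known exactly. Their poses are not given: they have to be found in the camera images.
- bin: Fixed grey-green bin, oak deck, oak flap in its sloping front; 300 mm wide (y), 280 deep (x -140 to 140). Origin: centre of its underside; x to its back (away from the robot), y left, z up. Deck top z = 231, front edge x = 21, bottles close behind it, wall cabinets overhead (z 550). The front rises to the back at 38 deg from (-140, 0, 45): flap on the first 165 mm, then 60 mm of fixed header with the latch.
- flap_hinge (a point): Middle of the flap's hinge line, at (-136, 0, 40) mm in the bin's frame, axes as the bin's. The flap turns about this point's y axis, 7 mm behind its outer face. Shut, the flap runs from here up and back at 38 deg above level; open, its upper edge comes out toward the robot (joint 0.9: flap about upright).
- flap_panel (a joint): Flap hinge, rad. 0 = drawn tight, flush with the header; grows as the upper edge swings out to the robot (at most 1.45). Starts at 1.05 to 1.25. The stiff hinge holds it where it is left (up to 3 N at the edge moves it). Let go on its rubber seal it rests at about 0.033, edge 5 mm proud; pressing it flat takes 10 to 12 N and it springs back. A latch tongue in the way stops it at 0.15 to 0.25.
- flap_edge (a point): Middle of the flap's free upper edge, 165 mm from the hinge, on the outer face; x runs from hinge to edge, y along the edge to the bin's left, z out of the outer face. Flap: 280 mm wide, 14 thick. On its centre line stand a knob (24 mm wide, 25 high, 62 mm from the hinge) and at the edge the strike; the rest of the outer face is bare and may be pushed.
- strike_top (a point): Centre of the flat top of the steel strike, a wedge at the flap's free edge: 10 mm above the outer face, 28 mm wide along the slope, flat for 24 mm, with a ramp of 32 mm on the bin's right (-y) that the latch's nose climbs as it turns. Axes as flap_edge.
- latch_handle (a joint): Turn of the latch, rad. 0 = open stop: tongue points to the bin's right (-y), clear of the flap. Grows clockwise seen from outside; 1.571 = locked stop: tongue points down-slope. Starts at 0.6 to 1.1. From 0.3 up the tongue reaches over the opening. With the flap on its seal it climbs the strike from about 0.8 and draws the flap in; from 1.35 it stays, short of that it can slip back. Needs up to 0.2 N m.
- latch_grip (a point): Point to grip on the latch's axis, 38 mm above the header's face, at (-16, 0, 190) mm in the bin's frame. Turns with the latch. z: the latch's axis, the slope's outward normal, leaning 38 deg from vertical to the robot; y: along the black T-handle. Handle: 12 mm thick, 54 long, 22 to 50 mm above the face. Under it a steel tongue, 16 mm wide, tip 45 mm from the axis, top 20 mm above the face.
- bitters_dark: small bitters bottle with a black cap, 43 mm wide, 142 tall, on the bin's deck; origin at the centre of its underside. Leave it where it is.
- bitters_gold: small bitters bottle with a gold cap, 43 mm wide, 142 tall, on the bin's deck; origin at the centre of its underside. Leave it where it is.
- spice_jar: small glass jar with a pale lid, 47 mm wide, 98 tall, on the bin's deck; origin at the centre of its underside. Leave it where it is.
- jigger: copper double jigger, 43 mm wide, 84 tall, on the worktop to the right of the bin; origin at the centre of its underside. Leave it where it is.
- muddler: dark wooden muddler, 210 mm long, 38 thick, lying on the worktop to the left of the bin; origin at the centre of its underside. Leave it where it is.

How it is judged:
By the outcome, as a careful person would: the job done as asked, in the order asked, and still so for the second after the job is handed in, with the robot touching nothing.
It also fails if it takes over 66 s, if anything falls off the work surface, if the arm or the gripper's body presses on something with over 40 N, if the wrist force passes 120 N, or if a joint passes its speed limit or range.

## Working session

There is one attempt and no reset: what is moved stays moved. The work goes in short steps, Python scripts to look and compute and a tool call to move; the robot and the scene stay as the last step left them, time stands still between calls to the robot, and variables do not carry over. Pictures are saved under pics/ and viewed, at most 10 in all, crops included, and the job is handed in when it is done.

Besides the shell and the picture viewer there is one more tool, called after "Request:" as name([rows], argument=value, ...), one row to a line, values as JSON. step_arm: Moves the arm, as the interface text tells. Its arguments: {"type":"object","properties":{"deltas":{"type":"array","items":{"type":"array"}}},"required":["deltas"]}

```bash
mkdir -p pics; ls; python3 - <<'E'
from workcell import *
import cv2
print(get_obs())
for n in ("scene","top"):
    im=get_image(n); cv2.imwrite(f"pics/{n}0.png",im["pixels"][:,:,::-1])
    print(n,im["fx"],im["fy"],im["cx"],im["cy"],im["T"])
E
```

```text
pics
{'t': 0.0, 'qpos': array([-1.12198779e+00,  4.23832643e-01,  1.63066380e+00,  2.60154767e-05,
        1.08858604e+00, -1.89945106e-02]), 'qvel': array([-5.35890244e-05, -6.58768686e-04, -1.13356833e-03, -4.46573405e-04,
       -2.12151940e-03,  3.19950372e-04]), 'joint_torque': array([ 1.11344601e-03, -5.44620681e+01, -2.73670292e+01,  6.43873634e-02,
        2.27792328e-02, -1.12307032e-04]), 'ee_pos': array([ 281.62769626, -557.34898901,  221.91710285]), 'orientation': array([-3.05462926e+00, -7.27784301e-01,  4.63493464e-04]), 'ft_force': array([-0.09354174, -0.24585337, -0.53217736]), 'moment': array([-0.00326616, -0.0078392 ,  0.00318785]), 'grasp_force': 0.0, 'width': 87.77214086202761}
scene 524.7329868468852 524.7329868468852 320.84963013095904 249.341493821653 [[-6.97432325e-01 -4.53855981e-01  5.54619601e-01 -2.39846548e+02]
 [-7.16650283e-01  4.40902379e-01 -5.40386403e-01  8.89732170e+02]
 [ 7.24499799e-04 -7.74351239e-01 -6.32755588e-01  1.11374306e+03]
 [ 0.00000000e+00  0.00000000e+00  0.00000000e+00  1.00000000e+00]]
top 533.0134364211442 533.0134364211442 318.3077987964714 238.57855028646517 [[-4.56599121e-01 -8.62646523e-01  2.17619436e-01  3.18990236e+02]
 [-8.89665381e-01  4.41743360e-01 -1.15578174e-01  2.08722120e+02]
 [ 3.57116894e-03 -2.46381371e-01 -9.69166377e-01  1.35104466e+03]
 [ 0.00000000e+00  0.00000000e+00  0.00000000e+00  1.00000000e+00]]
```

View pics/scene0.png

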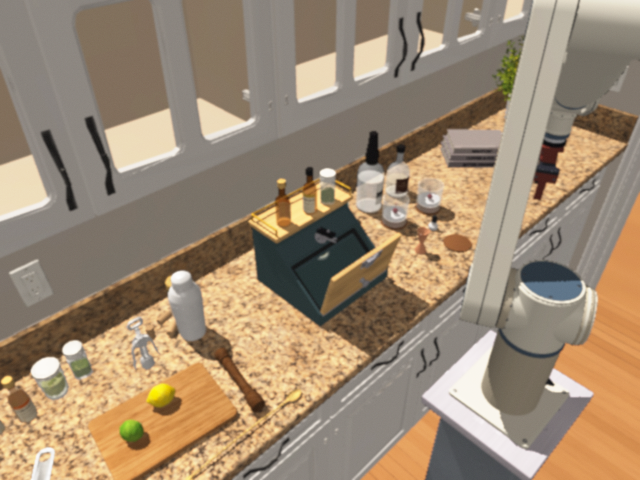

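View pics/top0.png

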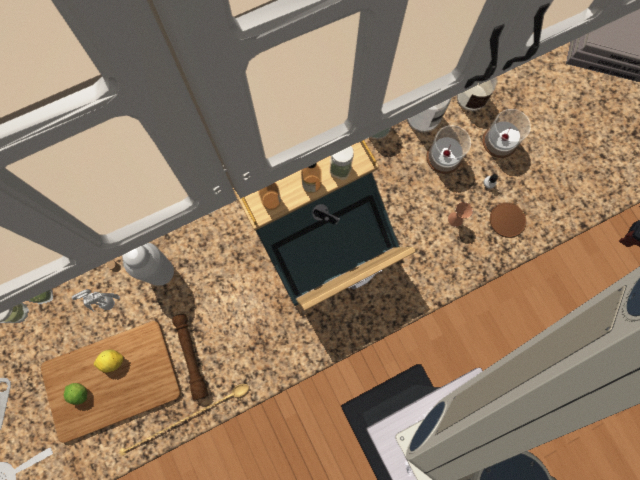

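The scene view shows the bin around (320,235), with the flap open toward the robot and the latch near (325,237). In the top view the latch is near (325,214), the deck's front edge runs from about (258,226) to (375,178), and the flap's edge runs from (302,300) to (412,255). I'll enlarge both to get corner pixels.

```bash
python3 - <<'E'
import cv2,numpy as np
s=cv2.imread("pics/scene0.png")[170:320,245:405]; t=cv2.imread("pics/top0.png")[140:310,230:420]
a=cv2.resize(s,None,fx=2.5,fy=2.5,interpolation=cv2.INTER_CUBIC); b=cv2.resize(t,None,fx=2.1,fy=2.1,interpolation=cv2.INTER_CUBIC)
def grid(im,f,x0,y0):
    for v in range(0,2000,20):
        if v>x0 and (v-x0)*f<im.shape[1]: cv2.putText(im,str(v),(int((v-x0)*f)-10,8),0,.3,(0,0,255),1); cv2.line(im,(int((v-x0)*f),10),(int((v-x0)*f),16),(0,0,255),1)
        if v>y0 and (v-y0)*f<im.shape[0]: cv2.putText(im,str(v),(0,int((v-y0)*f)+3),0,.3,(0,0,255),1)
grid(a,2.5,245,170);grid(b,2.1,230,140)
o=np.zeros((max(a.shape[0],b.shape[0]),a.shape[1]+b.shape[1],3),np.uint8);o[:a.shape[0],:a.shape[1]]=a;o[:b.shape[0],a.shape[1]:]=b
print(o.shape);cv2.imwrite("pics/crop.png",o)
E
```

```text
(375, 799, 3)
```

View pics/crop.png

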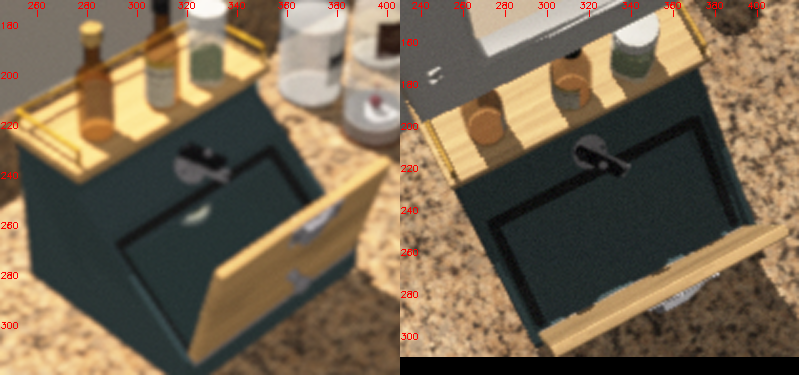

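```bash
cat > h.py <<'E'
from workcell import *
import numpy as np, cv2
from scipy.optimize import least_squares
from scipy.spatial.transform import Rotation as R
TOP=dict(fx=533.0134,cx=318.3078,cy=238.5786,T=np.array([[-4.56599121e-01,-8.62646523e-01,2.17619436e-01,3.18990236e+02],[-8.89665381e-01,4.41743360e-01,-1.15578174e-01,2.08722120e+02],[3.57116894e-03,-2.46381371e-01,-9.69166377e-01,1.35104466e+03],[0,0,0,1]]))
SC=dict(fx=524.733,cx=320.8496,cy=249.3415,T=np.array([[-6.97432325e-01,-4.53855981e-01,5.54619601e-01,-2.39846548e+02],[-7.16650283e-01,4.40902379e-01,-5.40386403e-01,8.89732170e+02],[7.24499799e-04,-7.74351239e-01,-6.32755588e-01,1.11374306e+03],[0,0,0,1]]))
def proj(c,P):
    P=np.atleast_2d(P).astype(float); q=(P-c["T"][:3,3])@c["T"][:3,:3]
    return q[:,:2]/q[:,2:]*c["fx"]+[c["cx"],c["cy"]]
def onz(c,uv,z):
    d=c["T"][:3,:3]@[(uv[0]-c["cx"])/c["fx"],(uv[1]-c["cy"])/c["fx"],1]; o=c["T"][:3,3]
    return o+d*(z-o[2])/d[2]
def tri(uv1,uv2):
    A=[];b=[]
    for c,uv in((TOP,uv1),(SC,uv2)):
        d=c["T"][:3,:3]@[(uv[0]-c["cx"])/c["fx"],(uv[1]-c["cy"])/c["fx"],1];d/=np.linalg.norm(d)
        M=np.eye(3)-np.outer(d,d);A.append(M);b.append(M@c["T"][:3,3])
    return np.linalg.lstsq(np.vstack(A),np.hstack(b),rcond=None)[0]
def w(p,P): # bin->world
    c,s=np.cos(p[2]),np.sin(p[2]); return np.atleast_2d(P)@np.array([[c,-s,0],[s,c,0],[0,0,1]]).T+[p[0],p[1],0]
def flap(th,a,y,n): # point a along flap, y, n above outer face; bin frame
    e=np.deg2rad(38)+th; u=np.array([np.cos(e),0,np.sin(e)]); m=np.array([-np.sin(e),0,np.cos(e)])
    return np.array([-136,0,40])+a*u+(7+n)*m+[0,y,0]
E
python3 - <<'E'
from h import *
D=[[21,150,231],[21,-150,231]]
t=np.array([[256.2,229.5],[376.2,169.5]]); s=np.array([[276.6,242.],[352,196.4]])
print([tri(t[i],s[i]) for i in(0,1)], onz(TOP,t[0],231),onz(TOP,t[1],231))
f=lambda p:np.r_[(proj(TOP,w(p,D))-t).ravel(),(proj(SC,w(p,D))-s).ravel()]
r=least_squares(f,[550,0,0]);print(r.x,f(r.x).round(1))
p=r.x
ft=np.array([[305,309.5],[414,249.]]);fs=np.array([[332,278.],[400,236]])
def g(q):
    P=np.array([flap(q[0],165,140,0),flap(q[0],165,-140,0)])
    Q=np.array([flap(q[0],165,140,-14),flap(q[0],165,-140,0)])
    return np.r_[(proj(TOP,w(p,P))-ft).ravel(),(proj(SC,w(p,P))-fs).ravel()]
r=least_squares(g,[1.1]);print(r.x,g(r.x).round(1))
L=[[-16,0,190]];print("latch",w(p,L),proj(TOP,w(p,L)),proj(SC,w(p,L)))
for q in(.6,.85,1.1):
    a=np.deg2rad(38);u=np.array([np.cos(a),0,np.sin(a)]);n=np.array([-np.sin(a),0,np.cos(a)])
    d=-np.cos(q)*np.array([0,1,0])-np.sin(q)*u
    T=np.array(L)-18*n+45*d;H=np.array(L)+12*n+27*d;K=np.array(L)+12*n-27*d
    print(q,proj(TOP,w(p,np.vstack([T,H,K]))).round(),proj(SC,w(p,np.vstack([T,H,K]))).round())
E
```

```text
[array([655.78909366, 186.3277025 , 214.23667308]), array([ 655.15036643, -114.88808974,  225.76976117])] [650.2474952  186.17170159 231.        ] [ 653.53512069 -113.42674559  231.        ]
[6.29755841e+02 3.82548383e+01 1.32846182e-02] [-0.7  1.1 -0.6  0.7  1.  -3.3 -0.1 -0.7]
[1.10731996] [-3.3  0.6 -0.2  1.8 -0.2  1.9 -0.1 -3. ]
latch [[613.75725296  38.04229068 190.        ]] [[324.08762    219.35116952]] [[325.81418383 232.88107882]]
0.6 [[340. 219.]
 [337. 222.]
 [314. 220.]] [[337. 237.]
 [336. 232.]
 [319. 230.]]
0.85 [[338. 224.]
 [336. 225.]
 [315. 217.]] [[337. 240.]
 [336. 235.]
 [319. 228.]]
1.1 [[336. 228.]
 [334. 227.]
 [317. 214.]] [[336. 243.]
 [335. 236.]
 [320. 226.]]
```

```bash
cat >> h.py <<'E'
A=np.deg2rad(38)
def Rlatch(p,q): # tool orientation gripping the handle at latch angle q
    u=np.array([np.cos(A),0,np.sin(A)]);n=np.array([-np.sin(A),0,np.cos(A)]);y=np.array([0,1,0])
    c=-np.sin(q)*y+np.cos(q)*u
    return R.from_euler("z",p[2])*R.from_matrix(np.column_stack([np.cross(c,-n),c,-n]))
def delta(P,Rt,o=None,cur=None):
    if cur is None: o=o or get_obs(); cur=(o["ee_pos"],R.from_rotvec(o["orientation"]))
    d=cur[1].inv().apply(np.asarray(P)-cur[0])/300; r=(cur[1].inv()*Rt).as_rotvec()/1.5
    print("delta",d.round(3),r.round(3))
E
python3 - <<'E'
from h import *
p=[629.8,38.3,.0133]
Rt=Rlatch(p,.8)
o=get_obs();c0=(o["ee_pos"],R.from_rotvec(o["orientation"]))
W1=np.array([380,-320,400]);W2=np.array([450,-60,400]);W3=np.array([521,38,308])
delta(W1,c0[1],cur=c0);delta(W2,Rt,cur=(W1,c0[1]));delta(W3,Rt,cur=(W2,Rt))
E
```

```text
delta [ 0.65  -0.559 -0.593] [0. 0. 0.]
delta [ 0.599 -0.668  0.001] [-0.256  0.363 -0.203]
delta [ 0.226 -0.231  0.39 ] [0. 0. 0.]
```

Request:
step_arm([
  [[0.65, -0.56, -0.59], [0, 0, 0], 1],
  [[0.65, -0.56, -0.59], [0, 0, 0], 1],
  [[0.65, -0.56, -0.59], [0, 0, 0], 1],
  [[0.65, -0.56, -0.59], [0, 0, 0], 1],
  [[0.65, -0.56, -0.59], [0, 0, 0], 1],
  [[0.65, -0.56, -0.59], [0, 0, 0], 1],
  [[0.65, -0.56, -0.59], [0, 0, 0], 1],
  [[0.65, -0.56, -0.59], [0, 0, 0], 1],
  [[0.65, -0.56, -0.59], [0, 0, 0], 1],
  [[0.65, -0.56, -0.59], [0, 0, 0], 1],
])

```text
t: 0.93
ee_pos: [380.4, -319.6, 400.0]
orientation: [3.054, 0.731, 0.001]
ft_force: [0.6, -1.2, -0.0]
width: 87.8
grasp_force: 0.0
```

Request:
step_arm([
  [[0.6, -0.67, 0], [-0.256, 0.363, -0.203], 1],
  [[0.6, -0.67, 0], [-0.256, 0.363, -0.203], 1],
  [[0.6, -0.67, 0], [-0.256, 0.363, -0.203], 1],
  [[0.6, -0.67, 0], [-0.256, 0.363, -0.203], 1],
  [[0.6, -0.67, 0], [-0.256, 0.363, -0.203], 1],
  [[0.6, -0.67, 0], [-0.256, 0.363, -0.203], 1],
  [[0.6, -0.67, 0], [-0.256, 0.363, -0.203], 1],
  [[0.6, -0.67, 0], [-0.256, 0.363, -0.203], 1],
  [[0.6, -0.67, 0], [-0.256, 0.363, -0.203], 1],
  [[0.6, -0.67, 0], [-0.256, 0.363, -0.203], 1],
  [[0.6, -0.67, 0], [-0.256, 0.363, -0.203], 1],
  [[0.6, -0.67, 0], [-0.256, 0.363, -0.203], 1],
])

```text
t: 1.93
ee_pos: [450.4, -60.8, 399.4]
orientation: [2.553, 1.052, 0.882]
ft_force: [-0.3, 0.3, -0.3]
width: 87.9
grasp_force: 0.0
```

```bash
python3 - <<'E'
from h import *
p=[629.8,38.3,.0133]
o=get_obs();print(o["t"],o["ee_pos"],o["qpos"].round(2));delta([521,38,308],Rlatch(p,.8),o)
im=get_image("wrist");cv2.imwrite("pics/w1.png",im["pixels"][:,:,::-1]);print(im["fx"],im["T"])
np.savez("w1.npz",T=im["T"],k=[im["fx"],im["cx"],im["cy"]])
E
```

```text
1.9333 [450.36493109 -60.82668338 399.42819772] [-0.28 -0.33  2.16  0.28  0.68  0.35]
delta [ 0.229 -0.234  0.387] [ 0.001  0.001 -0.001]
337.68602329544984 [[ 5.56963579e-01 -7.15628455e-01  4.21506212e-01  3.95391435e+02]
 [-7.10986513e-01 -6.73149148e-01 -2.03392239e-01 -3.62565579e+00]
 [ 4.29289821e-01 -1.86403162e-01 -8.83721738e-01  5.64022057e+02]
 [ 0.00000000e+00  0.00000000e+00  0.00000000e+00  1.00000000e+00]]
```

View pics/w1.png

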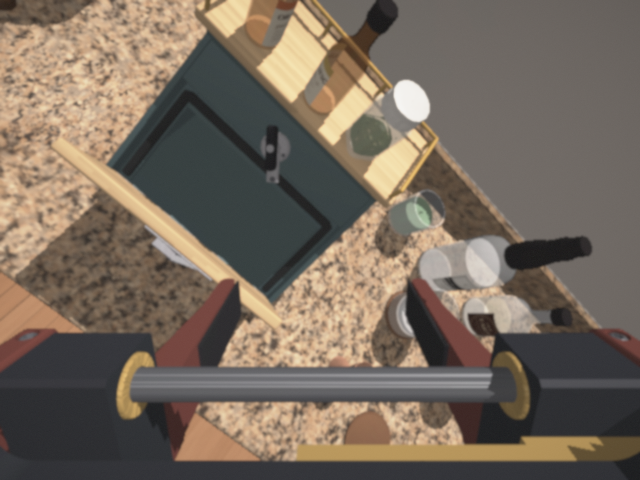

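In the wrist view the latch handle runs from (273,127) to (272,172), with the tongue tip at (274,183). The deck's front corners are at about (205,32) and (388,202), and the flap's upper edge runs from (57,141) to (280,327). I'll refit the bin from all three views.

```bash
python3 - <<'E'
from h import *
z=np.load("w1.npz");k=z["k"];W=dict(fx=k[0],cx=k[1],cy=k[2],T=z["T"])
D=[[21,150,231],[21,-150,231]];L=np.array([-16,0,190.])
u=np.array([np.cos(A),0,np.sin(A)]);n=np.array([-np.sin(A),0,np.cos(A)])
t=np.array([[256.2,229.5],[376.2,169.5]]); s=np.array([[276.6,242.],[352,196.4]])
def f(v):
    p=v[:3];d=-np.cos(v[3])*np.array([0,1,0])-np.sin(v[3])*u
    P=np.vstack([D,L+12*n-27*d,L+12*n+27*d,L-18*n+45*d])
    return np.r_[(proj(TOP,w(p,D))-t).ravel(),(proj(SC,w(p,D))-s).ravel(),
      (proj(W,w(p,P))-[[205,32],[388,202],[273,127],[272,172],[274,183]]).ravel()]
r=least_squares(f,[630,38,0,.8],loss="soft_l1");print(r.x,f(r.x).round(1));p=r.x[:3]
def g(q):
    P=np.array([flap(q[0],165,140,0),flap(q[0],165,-140,0)])
    return (proj(W,w(p,P))-[[57,141],[280,327]]).ravel()
r2=least_squares(g,[1.1]);print(r2.x,g(r2.x).round(1))
G=w(p,L)[0];print("grip",G);N=R.from_euler("z",p[2]).apply(n)
delta(G+(5-19+60)*N,Rlatch(p,r.x[3]))
E
```

```text
[6.34789449e+02 3.17426239e+01 1.12454910e-02 8.76628451e-01] [  1.   -2.4   0.9  -2.3   1.6  -5.2   0.2  -2.1  -3.  -20.1   1.3   0.7
  -0.3  -1.4  -0.7   0.    0.1   0.4]
[1.12023034] [-0.6  0.5  1.5  0. ]
grip [618.7904608   31.56269986 190.        ]
delta [ 0.222 -0.206  0.744] [0.    0.001 0.051]
```

Request:
step_arm([
  [[0.22, -0.206, 0.35], [0, 0, 0.051], -0.1],
  [[0.222, -0.206, 0.744], [0, 0, 0.051], -0.1],
  [[0.222, -0.206, 0.744], [0, 0, 0.051], -0.1],
  [[0.222, -0.206, 0.744], [0, 0, 0.051], -0.1],
  [[0.222, -0.206, 0.744], [0, 0, 0.051], -0.1],
  [[0.222, -0.206, 0.744], [0, 0, 0.051], -0.1],
  [[0.222, -0.206, 0.744], [0, 0, 0.051], -0.1],
  [[0.222, -0.206, 0.744], [0, 0, 0.051], -0.1],
  [[0.222, -0.206, 0.744], [0, 0, 0.051], -0.1],
  [[0.222, -0.206, 0.744], [0, 0, 0.051], -0.1],
])

```text
t: 2.82
ee_pos: [590.3, 32.1, 228.6]
orientation: [2.606, 0.961, 0.905]
ft_force: [0.1, 0.0, 0.4]
width: 39.6
grasp_force: 0.0
```

```bash
python3 - <<'E'
from h import *
p=[634.8,31.7,.0112]
n=np.array([-np.sin(A),0,np.cos(A)]);N=R.from_euler("z",p[2]).apply(n);G=w(p,[-16,0,190])[0]
o=get_obs();print(o["t"],o["width"],o["ft_force"]);delta(G+(5-19)*N,Rlatch(p,.877),o)
im=get_image("wrist");cv2.imwrite("pics/w2.png",im["pixels"][:,:,::-1])
W=dict(fx=im["fx"],cx=im["cx"],cy=im["cy"],T=im["T"]);u=np.array([np.cos(A),0,np.sin(A)])
d=-np.cos(.877)*np.array([0,1,0])-np.sin(.877)*u;L=np.array([-16,0,190.])
print(proj(W,w(p,np.vstack([L+12*n-27*d,L+12*n+27*d,L-18*n+45*d]))).round())
E
```

```text
2.8167 39.62968593493091 [0.129009   0.02155877 0.35338754]
delta [-0.006 -0.001  0.206] [ 0.002 -0.001  0.001]
[[323. 233.]
 [323. 311.]
 [323. 313.]]
```

View pics/w2.png

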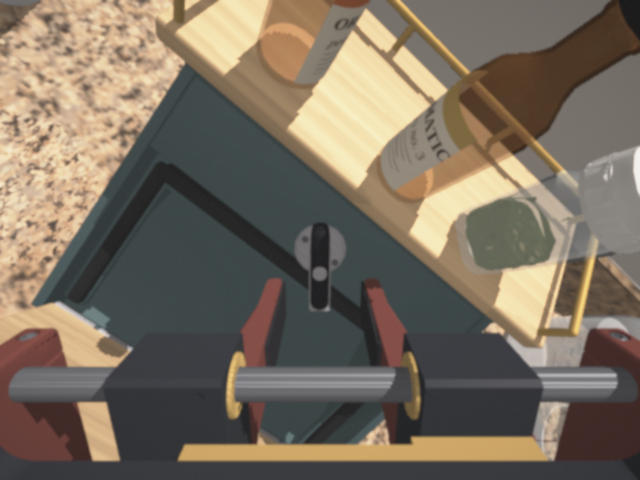

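The wrist view shows the open fingers astride the handle: axis screw at (320,273), predicted (323,272), and handle top end at about (320,226). That agrees to about 2 mm, so I'll descend and grip.

Request:
step_arm([
  [[-0.006, -0.007, 0.1], [0, 0, 0], -0.1],
  [[-0.006, -0.007, 0.2], [0, 0, 0], -0.1],
  [[-0.006, -0.007, 0.206], [0, 0, 0], -0.1],
  [[-0.006, -0.007, 0.206], [0, 0, 0], -0.1],
  [[-0.006, -0.007, 0.206], [0, 0, 0], -0.1],
  [[-0.006, -0.007, 0.206], [0, 0, 0], -0.1],
])

```text
t: 3.37
ee_pos: [629.3, 36.5, 190.8]
orientation: [2.619, 0.962, 0.87]
ft_force: [0.1, 0.2, -0.5]
width: 39.6
grasp_force: 0.0
```

Request:
step_arm([
  [[0, 0, 0], [0, 0, 0], -0.5],
  [[0, 0, 0], [0, 0, 0], -0.85],
  [[0, 0, 0], [0, 0, 0], -1],
  [[0, 0, 0], [0, 0, 0], -1],
  [[0, 0, 0], [0, 0, 0], -1],
  [[0, 0, 0], [0, 0, 0], -1],
])

```text
t: 3.87
ee_pos: [628.1, 38.8, 188.3]
orientation: [2.621, 0.967, 0.866]
ft_force: [-10.6, 14.7, 3.7]
width: 11.9
grasp_force: 30.0
```

```bash
python3 - <<'E'
from h import *
p=[634.8,31.7,.0112]
n=np.array([-np.sin(A),0,np.cos(A)]);N=R.from_euler("z",p[2]).apply(n);G=w(p,[-16,0,190])[0]
o=get_obs();print(o["qpos"].round(3),o["width"],o["ft_force"],o["moment"]);delta(G+(5-19)*N,Rlatch(p,.877),o)
E
```

```text
[ 0.06   0.317  2.085 -0.324  0.108  1.235] 11.89299929034691 [-10.58561485  14.74330671   3.68913127] [2.1955218 1.1897129 1.4484961]
delta [-0.031  0.005  0.024] [-0.008  0.015  0.002]
```

```bash
cat >> h.py <<'E'
P0=[634.8,31.7,.0112]
N=R.from_euler("z",P0[2]).apply([-np.sin(A),0,np.cos(A)]); G=w(P0,[-16,0,190])[0]
def Rg(q,tilt=.07,lean=-.12): return R.from_euler("z",P0[2])*R.from_euler("y",tilt)*R.from_euler("z",-P0[2])*Rlatch(P0,q)*R.from_euler("y",lean)
def tcp(q,h=5,back=0,**k): r=Rg(q,**k); return G+h*N+r.apply([0,0,19-back]),r
E
python3 - <<'E'
from h import *
o=get_obs();c=(o["ee_pos"],R.from_rotvec(o["orientation"]))
c1=(c[0]+c[1].apply([0,0,-45]),c[1])
a=tcp(.877,back=45);b=tcp(.877)
delta(*a,cur=c1);delta(*b,cur=a)
E
```

```text
delta [-0.019  0.007  0.025] [ 0.022 -0.101  0.001]
delta [0.   0.   0.15] [0. 0. 0.]
```

Request:
step_arm([
  [[0, 0, 0], [0, 0, 0], -0.1],
  [[0, 0, 0], [0, 0, 0], -0.1],
  [[0, 0, 0], [0, 0, 0], -0.1],
  [[0, 0, 0], [0, 0, 0], -0.1],
  [[0, 0, -0.1], [0, 0, 0], -0.1],
  [[0, 0, -0.15], [0, 0, 0], -0.1],
  [[0, 0, -0.15], [0, 0, 0], -0.1],
  [[0, 0, -0.15], [0, 0, 0], -0.1],
  [[0, 0, -0.15], [0, 0, 0], -0.1],
])

```text
t: 4.62
ee_pos: [603.4, 36.6, 225.1]
orientation: [2.62, 0.963, 0.868]
ft_force: [0.1, -1.0, -0.5]
width: 39.7
grasp_force: 0.0
```

```bash
python3 - <<'E'
from h import *
o=get_obs();print(o["qpos"].round(3),o["width"],o["ft_force"])
a=tcp(.877,back=45);delta(*a,o);delta(*tcp(.877),cur=a)
E
```

```text
[ 0.06   0.215  2.112 -0.209  0.179  1.119] 39.6789418148049 [ 0.11980487 -1.03246779 -0.52860542]
delta [-0.02  -0.003  0.022] [ 0.024 -0.101 -0.   ]
delta [0.   0.   0.15] [0. 0. 0.]
```

Request:
step_arm([
  [[-0.02, -0.003, 0.022], [0.024, -0.101, 0], -0.1],
  [[-0.02, -0.003, 0.022], [0.024, -0.101, 0], -0.1],
  [[-0.02, -0.003, 0.022], [0.024, -0.101, 0], -0.1],
  [[-0.02, -0.003, 0.022], [0.024, -0.101, 0], -0.1],
])

```text
t: 4.95
ee_pos: [603.2, 33.9, 216.0]
orientation: [2.67, 0.948, 0.647]
ft_force: [0.2, 0.1, -0.7]
width: 39.6
grasp_force: 0.0
```

Request:
step_arm([
  [[0, 0, 0.07], [0, 0, 0], -0.1],
  [[0, 0, 0.15], [0, 0, 0], -0.1],
  [[0, 0, 0.15], [0, 0, 0], -0.1],
  [[0, 0, 0.15], [0, 0, 0], -0.1],
])

```text
t: 5.28
ee_pos: [623.0, 30.0, 175.6]
orientation: [2.672, 0.948, 0.642]
ft_force: [0.7, 0.4, 0.7]
width: 39.3
grasp_force: 0.0
```

```bash
python3 - <<'E'
from h import *
o=get_obs();print(o["qpos"].round(3),o["width"],o["ft_force"])
delta(*tcp(.877),o)
E
```

```text
[ 0.084  0.341  2.01  -0.363  0.319  1.291] 39.30627819786141 [0.6717825  0.37544564 0.67879275]
delta [ 0.006  0.005 -0.002] [-0.001  0.002  0.   ]
```

Request:
step_arm([
  [[0.005, 0, 0], [0, 0, 0], -0.5],
  [[0.005, 0, 0], [0, 0, 0], -0.8],
  [[0.005, 0, 0], [0, 0, 0], -1],
  [[0.005, 0, 0], [0, 0, 0], -1],
  [[0.005, 0, 0], [0, 0, 0], -1],
])

```text
t: 5.7
ee_pos: [624.8, 32.3, 178.6]
orientation: [2.671, 0.947, 0.648]
ft_force: [-6.5, 7.1, 4.0]
width: 11.8
grasp_force: 32.5
```

```bash
python3 - <<'E'
from h import *
o=get_obs();print(o["qpos"].round(3),o["width"],o["ft_force"],o["moment"])
delta(*tcp(.877),o)
for q in (.77,.66,.55,.44,.33,.22,.11,0,-.03): delta(*tcp(q),cur=tcp(.877))
E
```

```text
[ 0.088  0.338  2.007 -0.362  0.322  1.294] 11.813555584678705 [-6.52458879  7.05336996  3.96328085] [0.49302182 0.38152152 0.18689585]
delta [-0.006  0.004  0.004] [-0. -0. -0.]
delta [ 0.     0.001 -0.   ] [-0.009 -0.    -0.071]
delta [ 0.     0.002 -0.   ] [-0.017 -0.    -0.144]
delta [ 0.     0.002 -0.   ] [-0.026 -0.    -0.216]
delta [ 0.001  0.003 -0.   ] [-0.035 -0.    -0.289]
delta [ 0.001  0.004 -0.   ] [-0.044 -0.    -0.362]
delta [ 0.002  0.005 -0.   ] [-0.052 -0.    -0.435]
delta [ 0.002  0.005 -0.   ] [-0.061 -0.    -0.508]
delta [ 0.003  0.006 -0.   ] [-0.07 -0.   -0.58]
delta [ 0.003  0.006 -0.   ] [-0.072 -0.    -0.6  ]
```

Request:
step_arm([
  [[-0.002, -0.004, 0], [-0.004, 0, -0.035], -1],
  [[-0.002, -0.006, 0], [-0.009, 0, -0.072], -1],
  [[-0.002, -0.005, 0], [-0.013, 0, -0.108], -1],
  [[-0.002, -0.004, 0], [-0.017, 0, -0.144], -1],
  [[-0.002, -0.004, 0], [-0.022, 0, -0.18], -1],
  [[-0.002, -0.004, 0], [-0.026, 0, -0.216], -1],
  [[-0.001, -0.003, 0], [-0.03, 0, -0.252], -1],
  [[-0.001, -0.003, 0], [-0.035, 0, -0.289], -1],
  [[-0.001, -0.003, 0], [-0.035, 0, -0.289], -1],
])

```text
t: 6.45
ee_pos: [625.3, 32.0, 178.9]
orientation: [2.301, 1.428, 0.562]
ft_force: [-2.3, -0.5, 5.1]
width: 12.2
grasp_force: 32.1
```

```bash
python3 - <<'E'
from h import *
o=get_obs();print(o["qpos"].round(3),o["width"],o["ft_force"],o["moment"])
delta(*tcp(.44),o)
for q in (.33,.22,.11,0,-.03): delta(*tcp(q),cur=tcp(.44))
E
```

```text
[ 0.111  0.338  2.031 -0.596  0.287  1.104] 12.158111843951 [-2.2822112  -0.51150884  5.11930798] [-0.62649859 -0.51341151 -0.41632524]
delta [-0.008  0.002  0.004] [ 0.001 -0.001  0.001]
delta [ 0.     0.001 -0.   ] [-0.009 -0.    -0.073]
delta [ 0.     0.002 -0.   ] [-0.018 -0.    -0.146]
delta [ 0.     0.002 -0.   ] [-0.026 -0.    -0.218]
delta [ 0.001  0.003 -0.   ] [-0.035 -0.    -0.291]
delta [ 0.001  0.003 -0.   ] [-0.038 -0.    -0.311]
```

Request:
step_arm([
  [[-0.002, 0, 0], [-0.004, 0, -0.036], -1],
  [[-0.003, 0.001, 0], [-0.009, 0, -0.073], -1],
  [[-0.003, 0.001, 0], [-0.013, 0, -0.109], -1],
  [[-0.003, 0.002, 0], [-0.018, 0, -0.146], -1],
  [[-0.003, 0.002, 0], [-0.022, 0, -0.182], -1],
  [[-0.003, 0.002, 0], [-0.026, 0, -0.218], -1],
  [[-0.003, 0.002, 0], [-0.03, 0, -0.254], -1],
  [[-0.003, 0.002, 0], [-0.035, 0, -0.285], -1],
  [[-0.003, 0.002, 0], [-0.035, 0, -0.285], -1],
])

```text
t: 7.2
ee_pos: [625.9, 31.8, 179.4]
orientation: [1.872, 1.81, 0.463]
ft_force: [-1.9, 2.3, 5.0]
width: 12.8
grasp_force: 31.8
```

Request:
step_arm([
  [[0, 0, 0], [0, 0, 0], -0.5],
  [[0, 0, 0], [0, 0, 0], -0.5],
  [[0, 0, 0], [0, 0, 0], -0.5],
  [[0, 0, -0.1], [0, 0, 0], -0.5],
  [[0, 0, -0.2], [0, 0, 0], -0.5],
  [[0, 0, -0.3], [0, 0, 0], -0.5],
  [[0, 0, -0.4], [0, 0, 0], -0.5],
  [[0, 0, -0.4], [0, 0, 0], -0.5],
  [[0, 0, -0.4], [0, 0, 0], -0.5],
])

```text
t: 7.95
ee_pos: [558.3, 44.7, 278.1]
orientation: [1.874, 1.808, 0.462]
ft_force: [-0.3, -0.1, -0.0]
width: 22.4
grasp_force: 0.0
```

```bash
python3 - <<'E'
from h import *
o=get_obs();print(o["t"],o["ee_pos"],o["qpos"].round(3),o["width"],o["ft_force"],o["moment"])
im=get_image("wrist");cv2.imwrite("pics/w3.png",im["pixels"][:,:,::-1])
np.savez("w3.npz",T=im["T"],k=[im["fx"],im["cx"],im["cy"]])
E
```

```text
7.95 [558.34478293  44.68747387 278.07216425] [ 0.174  0.072  2.109 -0.513  0.438  0.62 ] 22.4389939312691 [-0.27915577 -0.08235681 -0.02461902] [-0.01605527  0.1857019  -0.02085469]
```

View pics/w3.png

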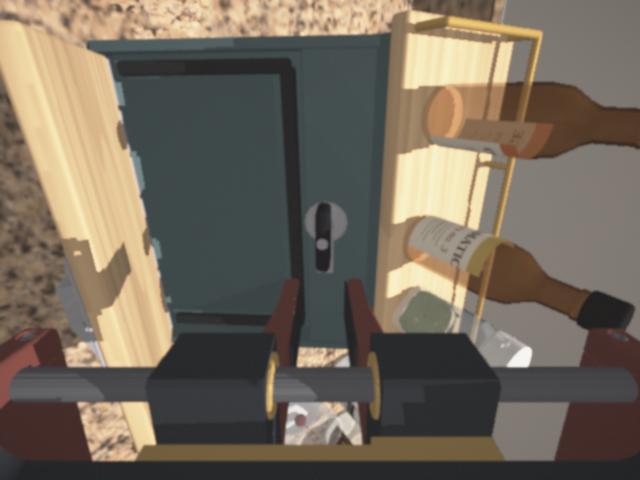

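The latch is now at its open stop. The handle runs from (323,205) to (330,270), parallel to the hinge, with its tongue clear of the opening edge at x≈297. Bottles, jar and rail are undisturbed. Next is the flap.

```bash
cat >> h.py <<'E'
RF=Rg(-1.57,tilt=.14,lean=0)
def push(th,a=125,y=60,clr=0):
    e=A+th; inn=R.from_euler("z",P0[2]).apply([np.sin(e),0,-np.cos(e)])
    off=max(RF.apply([s*10,0,0])@inn for s in(-1,1))
    return w(P0,flap(th,a,y,clr))[0]-off*inn
E
python3 - <<'E'
from h import *
o=get_obs();c=(o["ee_pos"],R.from_rotvec(o["orientation"]))
W1=np.array([450,70,310]);R1=Rg(-.8,tilt=.14,lean=0);W2=np.array([390,92,220]);W3=push(1.12,clr=15)
print(W3)
delta(W1,R1,cur=c);delta(W2,RF,cur=(W1,R1));delta(W3,RF,cur=(W2,RF))
E
```

```text
[440.97342523  89.53281498 155.54451568]
delta [ 0.051 -0.237 -0.302] [ 0.013  0.095 -0.542]
delta [ 0.284 -0.17   0.16 ] [-0.    -0.    -0.513]
delta [-0.04  -0.01   0.271] [0. 0. 0.]
```

Request:
step_arm([
  [[0.051, -0.1, -0.3], [0.013, 0.095, -0.1], -1],
  [[0.051, -0.237, -0.302], [0.013, 0.095, -0.542], -1],
  [[0.051, -0.237, -0.302], [0.013, 0.095, -0.542], -1],
  [[0.051, -0.237, -0.302], [0.013, 0.095, -0.542], -1],
  [[0.051, -0.237, -0.302], [0.013, 0.095, -0.542], -1],
  [[0.051, -0.237, -0.302], [0.013, 0.095, -0.542], -1],
  [[0.051, -0.237, -0.302], [0.013, 0.095, -0.542], -1],
  [[0.051, -0.237, -0.302], [0.013, 0.095, -0.542], -1],
  [[0.051, -0.237, -0.302], [0.013, 0.095, -0.542], -1],
])

```text
t: 8.75
ee_pos: [450.1, 69.5, 308.6]
orientation: [0.982, 2.46, 0.267]
ft_force: [-0.4, 0.6, 0.1]
width: 0.5
grasp_force: 0.0
```

Request:
step_arm([
  [[0.284, -0.17, 0.16], [0, 0, -0.513], -1],
  [[0.284, -0.17, 0.16], [0, 0, -0.513], -1],
  [[0.284, -0.17, 0.16], [0, 0, -0.513], -1],
  [[0.284, -0.17, 0.16], [0, 0, -0.513], -1],
  [[0.284, -0.17, 0.16], [0, 0, -0.513], -1],
  [[0.284, -0.17, 0.16], [0, 0, -0.513], -1],
  [[0.284, -0.17, 0.16], [0, 0, -0.513], -1],
  [[0.284, -0.17, 0.16], [0, 0, -0.513], -1],
  [[0.284, -0.17, 0.16], [0, 0, -0.513], -1],
])

```text
t: 9.5
ee_pos: [389.7, 92.0, 219.7]
orientation: [-0.008, 2.621, 0.005]
ft_force: [-0.8, 0.1, -0.6]
width: 0.5
grasp_force: 0.0
```

```bash
python3 - <<'E'
from h import *
o=get_obs();print(o["t"],o["ee_pos"],o["qpos"].round(3),o["width"],o["ft_force"])
W=push(1.12,clr=15);delta(W,RF,o)
c=(W,RF)
for th in np.arange(1.12,-.01,-.07): delta(push(th),RF,cur=c)
E
```

```text
9.5 [389.67935188  92.02934395 219.74702068] [ 0.319 -0.095  2.407 -0.442  0.361 -0.88 ] 0.4680349531897914 [-0.77109241  0.14207594 -0.57729727]
delta [-0.042 -0.01   0.271] [-0.    -0.002 -0.003]
delta [-0.048  0.     0.015] [0. 0. 0.]
delta [-0.077  0.     0.022] [0. 0. 0.]
delta [-0.106  0.     0.031] [0. 0. 0.]
delta [-0.135  0.     0.041] [0. 0. 0.]
delta [-0.162  0.     0.054] [0. 0. 0.]
delta [-0.189  0.     0.069] [0. 0. 0.]
delta [-0.215  0.     0.086] [0. 0. 0.]
delta [-0.239  0.     0.105] [0. 0. 0.]
delta [-0.262  0.     0.126] [0. 0. 0.]
delta [-0.284  0.     0.149] [0. 0. 0.]
delta [-0.304  0.     0.173] [0. 0. 0.]
delta [-0.322  0.     0.198] [0. 0. 0.]
delta [-0.338  0.     0.225] [0. 0. 0.]
delta [-0.352  0.     0.253] [0. 0. 0.]
delta [-0.364  0.     0.282] [0. 0. 0.]
delta [-0.374  0.     0.312] [0. 0. 0.]
delta [-0.381  0.     0.343] [0. 0. 0.]
```

Request:
step_arm([
  [[-0.03, -0.01, 0.15], [0, 0, 0], -1],
  [[-0.042, -0.01, 0.271], [0, 0, 0], -1],
  [[-0.042, -0.01, 0.271], [0, 0, 0], -1],
  [[-0.042, -0.01, 0.271], [0, 0, 0], -1],
  [[-0.042, -0.01, 0.271], [0, 0, 0], -1],
])

```text
t: 9.92
ee_pos: [440.6, 89.2, 155.0]
orientation: [-0.011, 2.623, 0.003]
ft_force: [-0.3, 0.2, 0.3]
width: 0.5
grasp_force: 0.0
```

Request:
step_arm([
  [[-0.02, 0, 0.008], [0, 0, 0], -1],
  [[-0.035, 0, 0.012], [0, 0, 0], -1],
  [[-0.048, 0, 0.015], [0, 0, 0], -1],
  [[-0.062, 0, 0.018], [0, 0, 0], -1],
  [[-0.077, 0, 0.022], [0, 0, 0], -1],
  [[-0.092, 0, 0.026], [0, 0, 0], -1],
  [[-0.106, 0, 0.031], [0, 0, 0], -1],
  [[-0.12, 0, 0.036], [0, 0, 0], -1],
  [[-0.135, 0, 0.041], [0, 0, 0], -1],
])

```text
t: 10.67
ee_pos: [480.6, 89.8, 165.8]
orientation: [-0.011, 2.622, 0.004]
ft_force: [-2.2, -0.5, -2.8]
width: 0.7
grasp_force: 1.2
```

Request:
step_arm([
  [[-0.014, 0, 0.006], [0, 0, 0], -1],
  [[-0.027, 0, 0.013], [0, 0, 0], -1],
  [[-0.041, 0, 0.02], [0, 0, 0], -1],
  [[-0.054, 0, 0.028], [0, 0, 0], -1],
  [[-0.067, 0, 0.036], [0, 0, 0], -1],
  [[-0.08, 0, 0.045], [0, 0, 0], -1],
  [[-0.092, 0, 0.054], [0, 0, 0], -1],
  [[-0.104, 0, 0.064], [0, 0, 0], -1],
  [[-0.116, 0, 0.074], [0, 0, 0], -1],
  [[-0.127, 0, 0.085], [0, 0, 0], -1],
  [[-0.138, 0, 0.096], [0, 0, 0], -1],
  [[-0.149, 0, 0.108], [0, 0, 0], -1],
  [[-0.159, 0, 0.12], [0, 0, 0], -1],
  [[-0.169, 0, 0.132], [0, 0, 0], -1],
  [[-0.178, 0, 0.145], [0, 0, 0], -1],
  [[-0.187, 0, 0.157], [0, 0, 0], -1],
  [[-0.195, 0, 0.17], [0, 0, 0], -1],
  [[-0.203, 0, 0.184], [0, 0, 0], -1],
  [[-0.21, 0, 0.198], [0, 0, 0], -1],
  [[-0.217, 0, 0.212], [0, 0, 0], -1],
])

```text
t: 12.33
ee_pos: [571.0, 91.1, 142.6]
orientation: [-0.013, 2.62, 0.005]
ft_force: [-1.7, 1.2, 0.3]
width: 0.6
grasp_force: 0.5
```

```bash
python3 - <<'E'
from h import *
o=get_obs();print(o["t"],o["ee_pos"],o["qpos"].round(3),o["ft_force"])
for th in (.21,.14,.1,.07,.04,.02,0): delta(push(th),RF,o)
E
```

```text
12.3333 [571.01710437  91.09474052 142.61041274] [ 0.183  0.346  2.138 -0.543  0.166 -0.884] [-1.7471179   1.17429152  0.26434273]
delta [ 0.002 -0.    -0.001] [ 0.    -0.001 -0.   ]
delta [-0.01  -0.     0.028] [ 0.    -0.001 -0.   ]
delta [-0.016 -0.     0.045] [ 0.    -0.001 -0.   ]
delta [-0.02  -0.     0.058] [ 0.    -0.001 -0.   ]
delta [-0.023 -0.     0.071] [ 0.    -0.001 -0.   ]
delta [-0.026 -0.     0.08 ] [ 0.    -0.001 -0.   ]
delta [-0.027 -0.     0.089] [ 0.    -0.001 -0.   ]
```

Request:
step_arm([
  [[-0.005, 0, 0.012], [0, 0, 0], -1],
  [[-0.01, 0, 0.024], [0, 0, 0], -1],
  [[-0.013, 0, 0.034], [0, 0, 0], -1],
  [[-0.016, 0, 0.043], [0, 0, 0], -1],
  [[-0.018, 0, 0.051], [0, 0, 0], -1],
  [[-0.02, 0, 0.058], [0, 0, 0], -1],
  [[-0.021, 0, 0.064], [0, 0, 0], -1],
  [[-0.021, 0, 0.064], [0, 0, 0], -1],
])

```text
t: 13.0
ee_pos: [585.9, 91.3, 129.2]
orientation: [-0.014, 2.62, 0.004]
ft_force: [-0.5, 0.3, 0.5]
width: 0.6
grasp_force: 0.0
```

```bash
python3 - <<'E'
from h import *
o=get_obs();print(o["t"],o["qpos"].round(3),o["ft_force"],o["ft_force"]@N)
for th in (.07,.05,.03): delta(push(th),RF,o)
E
```

```text
13.0 [ 0.177  0.39   2.114 -0.596  0.147 -0.835] [-0.45539732  0.26600003  0.54667677] 0.709306039201056
delta [ 0.001 -0.    -0.005] [ 0.    -0.001 -0.   ]
delta [-0.002 -0.     0.004] [ 0.    -0.001 -0.   ]
delta [-0.004 -0.     0.012] [ 0.    -0.001 -0.   ]
```

Request:
step_arm([
  [[-0.001, 0, 0.004], [0, 0, 0], -1],
  [[-0.002, 0, 0.008], [0, 0, 0], -1],
  [[-0.003, 0, 0.012], [0, 0, 0], -1],
  [[-0.003, 0, 0.012], [0, 0, 0], -1],
])

```text
t: 13.33
ee_pos: [588.2, 91.3, 126.6]
orientation: [-0.014, 2.62, 0.004]
ft_force: [-2.1, 0.4, 2.5]
width: 0.6
grasp_force: 1.3
```

Request:
step_arm([
  [[-0.001, 0, 0.003], [0, 0, 0], -1],
  [[-0.001, 0, 0.006], [0, 0, 0], -1],
  [[-0.001, 0, 0.006], [0, 0, 0], -1],
])

```text
t: 13.58
ee_pos: [589.3, 91.3, 125.5]
orientation: [-0.014, 2.619, 0.005]
ft_force: [-3.7, 0.5, 4.4]
width: 0.6
grasp_force: 3.1
```

Request:
step_arm([
  [[-0.001, 0, 0.004], [0, 0, 0], -1],
  [[-0.001, 0, 0.006], [0, 0, 0], -1],
  [[-0.001, 0, 0.006], [0, 0, 0], -1],
])

```text
t: 13.83
ee_pos: [590.5, 91.3, 124.2]
orientation: [-0.014, 2.619, 0.004]
ft_force: [-4.8, -0.2, 7.9]
width: 0.2
grasp_force: 4.1
```

```bash
python3 - <<'E'
from h import *
o=get_obs();print(o["t"],o["qpos"].round(3),o["ft_force"],o["ft_force"]@N)
for th in (.05,.03,.02,0): delta(push(th),RF,o)
c=(o["ee_pos"],R.from_rotvec(o["orientation"]));W=c[0]+N*140
delta(W,RF)
R1=Rg(-.8)
a=tcp(0,back=90);W1=(W+a[0])/2; delta(W1,R1,cur=(W,RF));delta(*a,cur=(W1,R1));delta(*tcp(0),cur=a)
E
```

```text
13.8333 [ 0.176  0.405  2.107 -0.625  0.14  -0.807] [-4.77104386 -0.18795809  7.8899084 ] 9.15579235373504
delta [ 0.003 -0.    -0.019] [ 0.    -0.001 -0.   ]
delta [ 0.001 -0.    -0.01 ] [ 0.    -0.001 -0.   ]
delta [ 0.    -0.    -0.005] [ 0.    -0.001 -0.   ]
delta [-0.002 -0.     0.003] [ 0.    -0.001 -0.   ]
delta [ 0.066  0.    -0.462] [ 0.    -0.001 -0.   ]
delta [-0.118 -0.086  0.034] [ 0.013 -0.12   0.514]
delta [-0.137  0.019  0.059] [0.064 0.    0.529]
delta [-0.  -0.   0.3] [0. 0. 0.]
```

Request:
step_arm([
  [[0.002, 0, -0.015], [0, 0, 0], -1],
  [[0.005, 0, -0.04], [0, 0, 0], -1],
  [[0.02, 0, -0.14], [0, 0, 0], -1],
  [[0.066, 0, -0.462], [0, 0, 0], -1],
  [[0.066, 0, -0.462], [0, 0, 0], -0.5],
  [[0.066, 0, -0.462], [0, 0, 0], -0.5],
  [[0.066, 0, -0.462], [0, 0, 0], -0.5],
  [[0.066, 0, -0.462], [0, 0, 0], -0.5],
])

```text
t: 14.5
ee_pos: [504.5, 90.5, 235.0]
orientation: [-0.014, 2.617, 0.005]
ft_force: [0.1, 0.4, -0.7]
width: 21.2
grasp_force: 0.0
```

Request:
step_arm([
  [[-0.118, -0.086, 0.034], [0.013, -0.12, 0.514], -0.5],
  [[-0.118, -0.086, 0.034], [0.013, -0.12, 0.514], -0.5],
  [[-0.118, -0.086, 0.034], [0.013, -0.12, 0.514], -0.5],
  [[-0.118, -0.086, 0.034], [0.013, -0.12, 0.514], -0.5],
  [[-0.118, -0.086, 0.034], [0.013, -0.12, 0.514], -0.5],
  [[-0.118, -0.086, 0.034], [0.013, -0.12, 0.514], -0.5],
  [[-0.118, -0.086, 0.034], [0.013, -0.12, 0.514], -0.5],
  [[-0.118, -0.086, 0.034], [0.013, -0.12, 0.514], -0.5],
])

```text
t: 15.17
ee_pos: [540.2, 64.6, 240.5]
orientation: [0.897, 2.317, 0.219]
ft_force: [-0.3, -0.3, 0.5]
width: 22.0
grasp_force: 0.0
```

Request:
step_arm([
  [[-0.137, 0.019, 0.059], [0.064, 0, 0.529], -0.5],
  [[-0.137, 0.019, 0.059], [0.064, 0, 0.529], -0.5],
  [[-0.137, 0.019, 0.059], [0.064, 0, 0.529], -0.5],
  [[-0.137, 0.019, 0.059], [0.064, 0, 0.529], -0.5],
  [[-0.137, 0.019, 0.059], [0.064, 0, 0.529], -0.5],
  [[-0.137, 0.019, 0.059], [0.064, 0, 0.529], -0.5],
  [[-0.137, 0.019, 0.059], [0.064, 0, 0.529], -0.5],
  [[-0.137, 0.019, 0.059], [0.064, 0, 0.529], -0.5],
  [[-0.137, 0.019, 0.059], [0.064, 0, 0.529], -0.5],
])

```text
t: 15.92
ee_pos: [577.5, 40.7, 249.9]
orientation: [1.821, 1.87, 0.43]
ft_force: [0.4, -0.5, 0.7]
width: 21.9
grasp_force: 0.0
```

```bash
python3 - <<'E'
from h import *
o=get_obs();print(o["t"],o["ee_pos"],o["qpos"].round(3),o["width"],o["ft_force"])
delta(*tcp(0,back=90),o);delta(*tcp(0,h=7),o)
im=get_image("wrist");cv2.imwrite("pics/w4.png",im["pixels"][:,:,::-1])
W=dict(fx=im["fx"],cx=im["cx"],cy=im["cy"],T=im["T"])
n=np.array([-np.sin(A),0,np.cos(A)]);L=np.array([-16,0,190.])
print(proj(W,w(P0,np.vstack([L+12*n,L+12*n+[0,27,0],L+12*n-[0,27,0],flap(.033,165,140,0),flap(.033,165,0,0)]))).round())
E
```

```text
15.9167 [577.5366112   40.74693262 249.8658051 ] [ 0.154  0.149  2.093 -0.539  0.387  0.577] 21.868777878117125 [ 0.39557751 -0.46037677  0.70079105]
delta [-0.005  0.001 -0.009] [-0.008 -0.002  0.035]
delta [-0.007  0.004  0.284] [-0.008 -0.002  0.035]
[[324. 261.]
 [326. 226.]
 [322. 293.]
 [307.  41.]
 [302. 235.]]
```

View pics/w4.png

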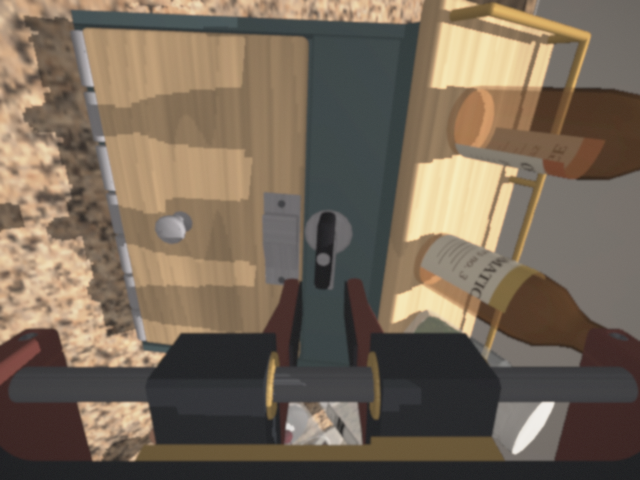

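The flap lies shut on its seal, with its edge at x≈306 (predicted 302–307). The axis screw is at (323,260), predicted (324,261), and the strike spans (265..299, 193..283). Now I'll grip the latch again.

Request:
step_arm([
  [[-0.007, 0.004, 0.1], [-0.008, -0.002, 0.035], -0.5],
  [[-0.007, 0.004, 0.2], [-0.008, -0.002, 0.035], -0.5],
  [[-0.007, 0.004, 0.284], [-0.008, -0.002, 0.035], -0.5],
  [[-0.007, 0.004, 0.284], [-0.008, -0.002, 0.035], -0.5],
  [[-0.007, 0.004, 0.284], [-0.008, -0.002, 0.035], -0.5],
])

```text
t: 16.38
ee_pos: [624.3, 29.0, 180.0]
orientation: [1.867, 1.817, 0.454]
ft_force: [-0.2, -0.2, 1.0]
width: 22.1
grasp_force: 0.0
```

Request:
step_arm([
  [[0, 0, 0], [0, 0, 0], -0.8],
  [[0, 0, 0], [0, 0, 0], -1],
  [[0, 0, 0], [0, 0, 0], -1],
  [[0, 0, 0], [0, 0, 0], -1],
  [[0, 0, 0], [0, 0, 0], -1],
])

```text
t: 16.8
ee_pos: [624.1, 29.3, 182.2]
orientation: [1.867, 1.814, 0.458]
ft_force: [-6.2, 0.3, -1.9]
width: 12.5
grasp_force: 30.1
```

```bash
python3 - <<'E'
from h import *
o=get_obs();print(o["t"],o["ee_pos"],o["qpos"].round(3),o["width"],o["ft_force"])
delta(*tcp(0,h=7),o)
for a,b in((0,.8),(.8,1.6)):
  for q in np.arange(a+.2,b+.01,.2): delta(*tcp(q,h=7),cur=tcp(a,h=7))
E
```

```text
16.8 [624.09393377  29.32634856 182.16902249] [ 0.116  0.331  2.063 -0.832  0.243  0.908] 12.513385699358341 [-6.18929252  0.27031806 -1.91864281]
delta [ 0.001 -0.002  0.008] [ 0.001  0.001 -0.002]
delta [ 0.    -0.002 -0.   ] [0.016 0.    0.132]
delta [ 0.001 -0.003 -0.   ] [0.032 0.    0.265]
delta [ 0.001 -0.004 -0.   ] [0.048 0.    0.397]
delta [ 0.002 -0.005 -0.   ] [0.064 0.    0.529]
delta [ 0.    -0.002 -0.   ] [ 0.016 -0.     0.132]
delta [ 0.001 -0.003 -0.   ] [0.032 0.    0.265]
delta [ 0.001 -0.004 -0.   ] [ 0.048 -0.     0.397]
delta [ 0.002 -0.005 -0.   ] [ 0.064 -0.     0.529]
```

Request:
step_arm([
  [[0, -0.001, 0], [0.008, 0, 0.066], -1],
  [[0, -0.002, 0], [0.016, 0, 0.132], -1],
  [[0, -0.002, 0], [0.024, 0, 0.198], -1],
  [[0.001, -0.003, 0], [0.032, 0, 0.265], -1],
  [[0.001, -0.003, 0], [0.04, 0, 0.331], -1],
  [[0.001, -0.004, 0], [0.048, 0, 0.397], -1],
  [[0.001, -0.005, 0], [0.056, 0, 0.463], -1],
  [[0.002, -0.005, 0], [0.064, 0, 0.529], -1],
  [[0.002, -0.005, 0], [0.064, 0, 0.529], -1],
])

```text
t: 17.55
ee_pos: [621.6, 30.4, 180.3]
orientation: [2.618, 1.03, 0.633]
ft_force: [-10.3, 7.4, -1.3]
width: 12.6
grasp_force: 30.0
```

```bash
python3 - <<'E'
from h import *
o=get_obs();print(o["t"],o["ee_pos"],o["qpos"].round(3),o["width"],o["ft_force"],o["moment"])
delta(*tcp(.8,h=7),o)
E
```

```text
17.55 [621.60941564  30.36737918 180.31420966] [ 0.09   0.331  2.015 -0.394  0.321  1.256] 12.57967122861796 [-10.27794901   7.37796377  -1.27969176] [0.95040353 1.38431557 0.31223703]
delta [0.002 0.003 0.007] [-0.001  0.001 -0.005]
```

Request:
step_arm([
  [[0, -0.004, 0], [0.008, 0, 0.066], -1],
  [[0, -0.006, 0], [0.016, 0, 0.132], -1],
  [[0, -0.007, 0], [0.024, 0, 0.198], -1],
  [[0.001, -0.008, 0], [0.032, 0, 0.265], -1],
  [[0.001, -0.008, 0], [0.04, 0, 0.331], -1],
  [[0.001, -0.009, 0], [0.048, 0, 0.397], -1],
  [[0.001, -0.009, 0], [0.054, 0, 0.45], -1],
  [[0.001, -0.009, 0], [0.06, 0, 0.49], -1],
  [[0.002, -0.01, 0], [0.062, 0, 0.515], -1],
  [[0.002, -0.01, 0], [0.062, 0, 0.515], -1],
])

```text
t: 18.38
ee_pos: [620.7, 33.6, 179.8]
orientation: [-3.048, -0.003, -0.734]
ft_force: [-7.8, 7.0, -0.3]
width: 11.7
grasp_force: 30.0
```

```bash
python3 - <<'E'
from h import *
o=get_obs();print(o["t"],o["ee_pos"],o["qpos"].round(3),o["width"],o["ft_force"],o["moment"])
delta(*tcp(1.571,h=7),o)
E
```

```text
18.3833 [620.70375274  33.56996805 179.77987541] [ 0.041  0.329  2.    -0.035  0.339  1.64 ] 11.723214948615386 [-7.77165301  6.98635157 -0.33247924] [1.26360027 1.19211863 0.98209682]
delta [0.005 0.007 0.007] [-0.001  0.    -0.006]
```

Request:
step_arm([
  [[0, -0.005, 0], [0.002, 0, 0.02], -1],
  [[0, -0.006, 0], [0.004, 0, 0.035], -1],
  [[0, -0.006, 0], [0.004, 0, 0.035], -1],
])

```text
t: 18.63
ee_pos: [620.8, 33.9, 179.8]
orientation: [-3.032, 0.072, -0.73]
ft_force: [-6.5, -3.9, -0.8]
width: 12.1
grasp_force: 30.9
```

Request:
step_arm([
  [[0, 0, 0], [0, 0, 0], -0.5],
  [[0, 0, 0], [0, 0, 0], -0.3],
  [[0, 0, 0], [0, 0, 0], -0.3],
  [[0, 0, 0], [0, 0, 0], -0.3],
  [[0, 0, -0.05], [0, 0, 0], -0.3],
  [[0, 0, -0.15], [0, 0, 0], -0.3],
  [[0, 0, -0.35], [0, 0, 0], -0.3],
  [[0, 0, -0.35], [0, 0, 0], -0.3],
  [[0, 0, -0.35], [0, 0, 0], -0.3],
  [[0, 0, -0.35], [0, 0, 0], -0.3],
])

```text
t: 19.47
ee_pos: [575.1, 33.2, 275.0]
orientation: [-3.028, 0.074, -0.74]
ft_force: [0.5, 0.1, -0.1]
width: 30.8
grasp_force: 0.0
```

```bash
python3 - <<'E'
from h import *
o=get_obs();print(o["t"],o["ee_pos"],o["width"],o["ft_force"])
im=get_image("wrist");t=get_image("top")["pixels"][110:330,140:500];s=get_image("scene")["pixels"][150:350,190:440]
c=np.zeros((600,800,3),np.uint8)
c[:360,:480]=cv2.resize(im["pixels"],(480,360));c[:290,480:]=cv2.resize(s,(320,290))
c[365:595,:376]=cv2.resize(t,(376,230)); c[300:600,400:]=cv2.resize(im["pixels"][150:320,210:437],(400,300))
cv2.imwrite("pics/w5.png",c[:,:,::-1])
W=dict(fx=im["fx"],cx=im["cx"],cy=im["cy"],T=im["T"])
n=np.array([-np.sin(A),0,np.cos(A)]);u=np.array([np.cos(A),0,np.sin(A)]);L=np.array([-16,0,190.])
print(proj(W,w(P0,np.vstack([L+12*n,L+12*n-27*u,L-18*n-45*u]))).round())
E
```

```text
19.4667 [575.07674939  33.18939944 275.00430898] 30.776906157509153 [ 0.46454296  0.08672886 -0.12802126]
[[327. 250.]
 [329. 279.]
 [329. 276.]]
```

View pics/w5.png

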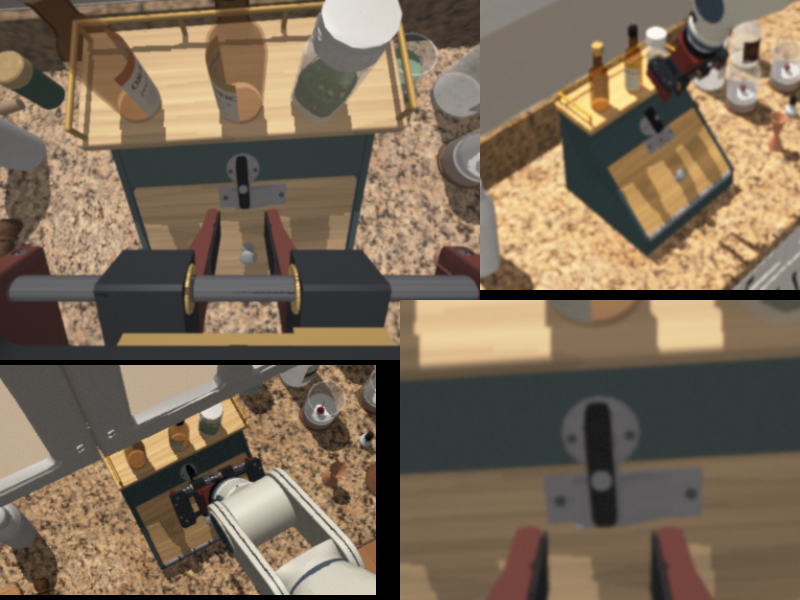

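The wrist crop shows the handle pointing straight down-slope across the strike, from (598,405) to (604,522), square to the deck edge within about 1°. The flap lies flush with the header, the bottles, jar and jigger are in place, and the gripper is clear.

```bash
python3 -c "
from workcell import *
print(close_job())"
```

```text
the job is handed in; nothing more can be done
None
```

I turned the latch clear, closed the flap gently onto its seal, then turned the latch its full quarter turn to the locked stop. I handed the job in at about 19.6 s with the gripper clear; the last pictures show the flap flush and the bottles, jar and jigger in place. The muddler was out of those pictures, and the arm never went near it. One thing to know: early on, wrist joint 5 read 0.108 against its 0.11 limit, so I re-gripped the latch at a different tilt to get off the limit.

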